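# Shut the tagged gas valve in the bench valve box

## Robot

A 7-joint arm with a two-finger parallel gripper is mounted at the origin on a cart in front of the work surface, level with it; the furniture and walls round the work are solid. World frame = base frame: x ahead of the robot, y to its left, z up, the work surface at z = 0. Lengths are in m, angles in rad, forces in N, time in s.
With the tool pointing down it reaches from about 0.4 to 0.85 m from the base axis. Payload 10.4 kg.
Tool frame: the origin (TCP) lies midway between the tips of the shut fingers; the grasp point (between the pads) lies 19 mm behind it; z points along the fingers, y is the line along which they close (so a half turn about z gives the same grasp; the last joint's range is limited). The gripper opens to 87 mm and grips with 3 to 60 N. Pads are 19 mm wide; open, the fingers measure 117 mm over their backs; the gripper's body (75 mm by 190 mm) begins 51 mm behind the grasp point.
Start: joints at [1.209, 0.332, -0.065, 1.46, 0.022, 1.35, -0.088], TCP at [0.208, -0.589, 0.223] pointing down, gripper open.
Joint ranges: [-2.6, 2.6], [-0.5, 2.12], [-1.47, 1.34], [0.16, 2.42], [-1.27, 4.41], [0.06, 2.06], [-2.6, 2.6]. Speed limits (rad/s): [2.22, 2.22, 2.79, 2.79, 3.14, 3.14, 3.14].

## Interface

Orientations are given as a unit quaternion [x, y, z, w].
In Python, from bench import r gives the robot as it stands.
- The arm moves only by the tool arm_command, never from a script. Its arguments are lists of equal length, an entry for each row: "xyz": the shift along the world's x, y, z in m, a list of three; "rot": the turn, a rotation vector about the world's x, y, z in rad, a list of three. In form: {"xyz": [[tx, ty, tz], ...], "rot": [[ax, ay, az], ...]}. A call has 1 to 20 rows; each row is the pose to reach, as a shift and turn from the pose commanded when the call began; what a row does not reach only later rows make up. A row lasts 1/12 s, in which the tool goes at most 41.7 mm and 7.16 degrees, less where a joint would pass 70% of its speed; a pose out of reach is approached as far as the arm can. A call with a gripper value outside its range is refused whole. "grip" is the opening, from 0 (shut) to 1 (fully open), set as the call begins (left out, the last holds). The fingers move at their own pace and stop on an object; "squeeze" is the grip in N (left out, the last holds). Time passes only in rows, so rows that repeat a pose let the fingers close. It gives the time, the measured TCP pose, the force, the opening and the grip force at its end, in the units of the state.
- r.read_state(): the state, without advancing time (a new reading comes with each control period).
- r.camera(name): name is "side" or "top"; returns the picture (400x640x3 uint8, red, green, blue); there is no depth.
- r.camera_model(name): a dict with "fx", "fy", "cx", "cy" (pixels), "k1" (the pictures are not rectified: a ray, as slopes to the right and down, at radius r is drawn at 1 + k1 r^2 times it, then the intrinsics apply), "T" (4x4, takes a point from camera to world coordinates). Camera axes: x right, y up, looking along -z (the intrinsics and any distortion apply to the point x, -y, -z); pixel columns grow to the right and rows downward; lengths in m; the calibration is good to about 2 mm. A picture is of the moment at which its call begins. camera_model takes no time and is no camera call.
- r.close_job(): hands the job in; it is judged then, once.
Trained networks look in the newest picture that a camera, given by its name, has taken for a name from the list of things; names that differ only in an ending like _2 or _b are one class to them, and where a whole thing is asked for, a point or a joint stands for the part that bears it (a point fixed in the world has none). Each returns a list of dicts, best first, with "conf" (0 to 1); they miss things now and then, are a little off and sometimes report something else, mostly with a low value. They report only what shows in the picture. A call takes as long as a camera call.
- r.look_for(label, camera): "at" ([x, y, z] in m, in the coordinates of the camera as it stood for that picture, good to about 4 mm: the middle of the surface that is visible of it).
- r.spot_point(label, camera): "at" ([x, y, z] in m, in the coordinates of the camera as it stood for that picture, good to about 4 mm: a listed point, or the origin of a listed thing).
The state is a dict: "time": time; "joint_positions": joint angles; "joint_vel": joint speeds; "joint_torque": joint torques, N m; "ee_pos": TCP position; "eef_rot": TCP orientation; "ft_force": force on the tool from outside, world axes, zero at the start; "torque": the same for the moment, N m; "width": finger opening in m; "grip_force": force on a finger pad.
Only numpy, scipy, OpenCV 4.12 (cv2) and the standard library are available. Lean on these libraries where they do the work, as an engineer would, in place of code of your own. Each camera call takes 0.05 s, during which the arm holds its last target. There are 200 camera calls.

## Task

Shut off the gas line whose valve lever carries the round disc tag. The levers lie under the sliding guard of the white valve box: push the guard by its pull all the way to the back of the box, push the tagged lever clockwise a quarter turn to its stop so that it lies crosswise, then push the guard towards you again until it is fully home over the levers. Only push, with the fingertips or the outside of the fingers: grip nothing, leave the other two levers open and leave the loose things around where they stand.

Things in the scene. Friction and masses are not known exactly. Their poses are not given: they have to be found in the camera images.
- valve_box: white sheet-steel valve box bolted to the bench, 230 (x) x 352 (y) x 80 mm high. Origin: centre of its underside. Its x points from its front (robot's side) to its back, y to its left, z up; yawed up to 0.2 rad. Front half: open valve bay, box x -111 to 0, y -172 to 172 mm; back half: closed deck. Nozzles stick out 22 mm in front, low; a gauge, top 90 mm high, stands outside its right end
- guard (a joint): sliding steel-sheet guard over the valve bay: 0 = shut (bay covered), grows as it slides back along box +x; 0.106 m = fully open against its stop. About 2 N of friction; stays where it is left
- guard_pull (a point): middle of the top edge (95 mm above the bench) of the guard's pull: an upright fold 150 mm long along box y, 3 mm thick (bead on top 4 mm), 20 mm high above the sheet, whose face is 74 mm above the bench. At box x -73 mm when shut. Push its front face to open, its back face to shut (a 2 mm high foot strip lies along its back)
- tagged_lever (a joint): lever of the valve to be shut, told by the flat round disc tag, 42 mm across, on its pivot; else like the two plain ones. 0 = open, lever points to the box's front (-x); turns clockwise seen from above; 1.571 = shut at its stop, lever points to box +y (left). Starts at 0 to 0.3. Friction 0.1 N m (2.5 N at 40 mm); stays where it is left
- tagged_valve_pivot (a point): on the upright turning axis of the tagged lever, 50 mm above the bench, at mid-height of its grip. The three pivots stand in a row at box x -26 mm, box y -103, -8 and 87 mm; which of them has the tag changes
- tagged_lever_tip (a point): end of the tagged lever, 62 mm from the pivot axis. Its black grip, 13 mm wide and 13 mm high (44 to 57 mm above the bench), runs from 20 to 62 mm from the pivot. Valve bodies and pipes in the bay are below 41 mm; pivots and tag reach 56 mm. The point's x axis runs along the lever towards the pivot
- plain_lever_1 (a joint): lever of a valve without a tag, same size and joint values; stands open (0 to 0.1) and stays so
- plain_lever_2 (a joint): lever of the other valve without a tag, same size and joint values; stands open (0 to 0.1) and stays so
- plain_lever_1_tip (a point): end of the first plain lever, 62 mm from its pivot, 50 mm above the bench
- plain_lever_2_tip (a point): end of the second plain lever, 62 mm from its pivot, 50 mm above the bench
- beaker: loose glass beaker, 65 mm across, 85 mm high, left of the box; origin: centre of its underside
- petri_dish: loose petri dish, 62 mm across, 15 mm high, left of the box near its front; origin: centre of its underside
- timer: loose white timer, 62x66x18 mm, right of the box near its front; origin: centre of its underside
- square_bottle: loose small square bottle with a screw cap, 46x46 mm, 92 mm high, far right at the back; origin: centre of its underside
- tape_roll: loose roll of tape lying flat, 68 mm across, 19 mm high, far right; origin: centre of its underside

How it is judged:
By the outcome, as a careful person would: the job done as asked, in the order asked, and still so for the second after the job is handed in, with the robot touching nothing.
It also fails if it takes over 51 s, if anything falls off the work surface, if the arm or the gripper's body presses on something with over 40 N, if the wrist force passes 120 N, or if a joint passes its speed limit or range.

## Working session

There is one attempt and no reset: what is moved stays moved. The work goes in short steps, Python scripts to look and compute and a tool call to move; the robot and the scene stay as the last step left them, time stands still between calls to the robot, and variables do not carry over. Pictures are saved under pics/ and viewed, at most 10 in all, crops included, and the job is handed in when it is done.

Besides the shell and the picture viewer there is one more tool, called after ">>>" by a JSON object that holds its "name" and its "arguments". arm_command: Moves the arm, as the interface text tells. Its arguments: {"type":"object","properties":{"xyz":{"type":"array"},"rot":{"type":"array"},"grip":{"type":"number"},"squeeze":{"type":"number"}},"required":["xyz","rot"]}

```bash
mkdir -p pics; cat > h.py <<'E'
import numpy as np, cv2
from bench import r
def snap(c,n):
    im=r.camera(c); cv2.imwrite(f'pics/{n}.png',im[:,:,::-1]); return im
def w(c,p):
    return (np.array(r.camera_model(c)['T'])@np.r_[p,1])[:3]
def pix(c,p):
    m=r.camera_model(c); q=np.linalg.inv(np.array(m['T']))@np.r_[p,1]
    a=np.array([q[0],-q[1]])/-q[2]; a=a*(1+m['k1']*(a@a)); return np.array([m['fx']*a[0]+m['cx'],m['fy']*a[1]+m['cy']])
def ray(c,u,v,z):
    m=r.camera_model(c); T=np.array(m['T']); d=np.array([(u-m['cx'])/m['fx'],(v-m['cy'])/m['fy']]); a=d.copy()
    for _ in range(20): a=d/(1+m['k1']*(a@a))
    q=T[:3,:3]@np.array([a[0],-a[1],-1]); o=T[:3,3]; return o+q*(z-o[2])/q[2]
E
python3 - <<'E'
from h import *
np.set_printoptions(precision=4,suppress=True)
for c in('top','side'):
    snap(c,c+'0')
    for l in['valve_box','guard_pull','tagged_valve_pivot','tagged_lever_tip','plain_lever_1_tip','beaker','petri_dish','timer','square_bottle','tape_roll']:
        for d in r.spot_point(l,c)[:3]: print(c,l,round(d['conf'],2),w(c,d['at']))
print(r.read_state())
E
```

```text
top valve_box 0.91 [ 0.5601 -0.112   0.0031]
top valve_box 0.6 [0.5141 0.1358 0.0009]
top guard_pull 0.82 [ 0.4863 -0.1041  0.0985]
top beaker 0.86 [ 0.6136  0.121  -0.0028]
top petri_dish 0.69 [0.5154 0.1352 0.0007]
top petri_dish 0.28 [ 0.5617 -0.11    0.0014]
top timer 0.6 [ 0.5004 -0.363   0.0005]
top square_bottle 0.88 [ 0.6706 -0.4376  0.004 ]
top tape_roll 0.51 [ 0.5582 -0.4524  0.0011]
side valve_box 0.75 [ 0.557  -0.1073 -0.0054]
side guard_pull 0.71 [ 0.4854 -0.1003  0.0932]
side beaker 0.78 [ 0.6135  0.1312 -0.0005]
side beaker 0.72 [ 0.4904 -0.1018  0.0958]
side square_bottle 0.52 [ 0.6739 -0.4308 -0.0014]
side tape_roll 0.48 [ 0.5603 -0.4451 -0.0016]
side tape_roll 0.48 [ 0.4863 -0.1035  0.0937]
side tape_roll 0.21 [ 0.6732 -0.4308  0.0025]
{'time': 1.1, 'joint_positions': array([ 1.2094,  0.3322, -0.0647,  1.4601,  0.0216,  1.3499, -0.0885]), 'joint_vel': array([-0.0015, -0.0019,  0.0008, -0.0019,  0.002 , -0.0013, -0.0006]), 'joint_torque': array([  0.0009, -62.305 ,   0.0249, -39.0116,  -0.0611,   0.0315,
         0.    ]), 'ee_pos': array([ 0.2077, -0.5895,  0.2226]), 'eef_rot': array([0.9857, 0.1686, 0.    , 0.    ]), 'ft_force': array([-0.0598,  0.0477, -0.5878]), 'torque': array([0.0294, 0.0019, 0.0054]), 'grip_force': 0.0, 'width': 0.0873137983012942}
```

View pics/top0.png

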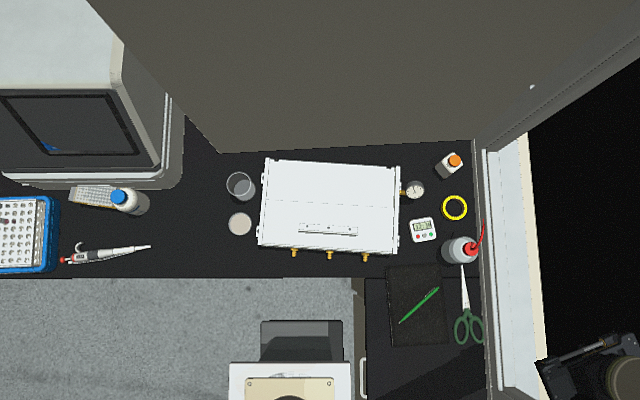

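View pics/side0.png

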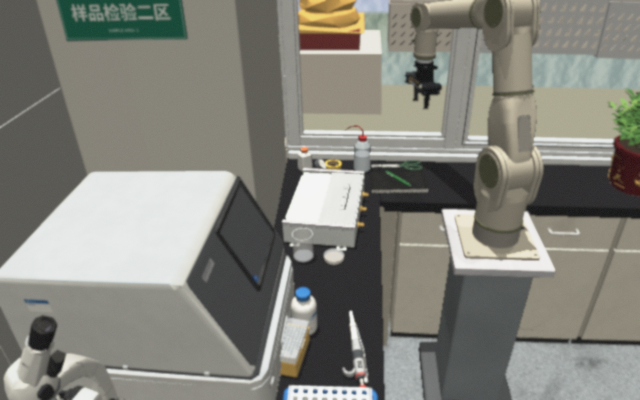

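The top view shows the white box with corners near (266,158), (400,166), (397,252) and (259,245). Its pull runs from (299,227) to (358,234). The gauge is at (415,190), the petri dish at (240,224), the timer at (423,230) and the beaker at (241,186). The side view agrees. Next I'll fit the yaw.

```bash
python3 - <<'E'
from h import *
np.set_printoptions(precision=4,suppress=True)
im=cv2.imread('pics/top0.png')[140:275,215:480]
cv2.imwrite('pics/crop0.png',cv2.resize(im,None,fx=3,fy=3,interpolation=cv2.INTER_CUBIC))
for u,v,z in[(266,158,.08),(400,166,.08),(299,227,.08),(358,234,.08)]: print(ray('top',u,v,z))
print(np.array(r.camera_model('top')['T']))
for yaw in(-.05,-.08,-.11,-.14):
    R=np.array([[np.cos(yaw),-np.sin(yaw)],[np.sin(yaw),np.cos(yaw)]])
    o=np.array([.5585,-.109])
    print(yaw,[pix('top',np.r_[o+R@np.array(q[:2]),q[2]]).round(1) for q in[(.115,.176,.08),(.115,-.176,.08),(-.115,-.176,.08),(-.115,.176,.08),(-.073,.075,.095),(-.073,-.075,.095)]])
E
```

```text
[0.6836 0.0574 0.08  ]
[ 0.6601 -0.2954  0.08  ]
[ 0.5005 -0.0302  0.08  ]
[ 0.4818 -0.1812  0.08  ]
[[-0.005   0.9867 -0.1627  0.3954]
 [-1.     -0.005   0.0004 -0.0805]
 [-0.0004  0.1627  0.9867  1.1213]
 [ 0.      0.      0.      1.    ]]
-0.05 [array([264.6, 158.5]), array([398.1, 164.4]), array([396.9, 252.2]), array([258.6, 246. ]), array([298.8, 230.8]), array([358.2, 233.5])]
-0.08 [array([266.1, 156.7]), array([399.3, 166.4]), array([395.5, 254.3]), array([257.4, 243.8]), array([298. , 229.9]), array([357.3, 234.3])]
-0.11 [array([267.6, 154.9]), array([400.5, 168.4]), array([394. , 256.2]), array([256.3, 241.7]), array([297.2, 228.9]), array([356.4, 235.1])]
-0.14 [array([269.2, 153.1]), array([401.7, 170.5]), array([392.4, 258.1]), array([255.3, 239.4]), array([296.5, 227.9]), array([355.4, 235.9])]
```

View pics/crop0.png

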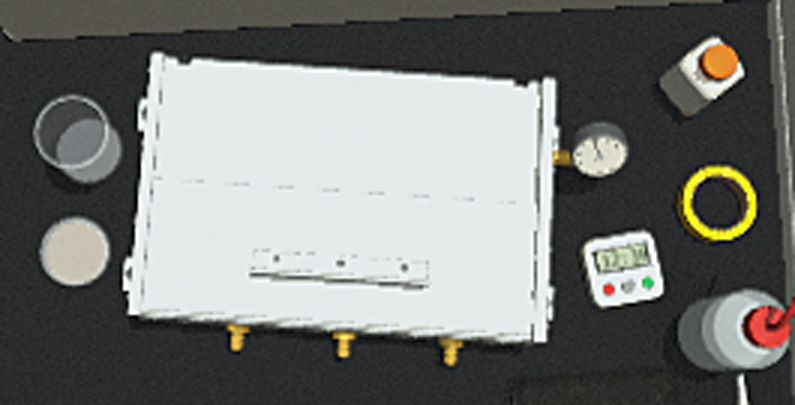

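>>> {"name": "arm_command", "arguments": {"xyz": [[0.02,0.04,0.02],[0.04,0.075,0.03],[0.055,0.11,0.03],[0.075,0.145,0.03],[0.09,0.18,0.03],[0.11,0.215,0.03],[0.13,0.25,0.03],[0.145,0.285,0.03],[0.165,0.32,0.02],[0.18,0.355,0.01],[0.2,0.39,0.0],[0.215,0.425,0.0],[0.23,0.455,0.0],[0.249,0.486,0.0],[0.249,0.486,0.0],[0.249,0.486,-0.03],[0.249,0.486,-0.06],[0.249,0.486,-0.08],[0.249,0.486,-0.08],[0.249,0.486,-0.08]], "rot": [[0,0,-0.05],[0,0,-0.1],[0,0,-0.15],[0,0,-0.2],[0,0,-0.25],[0,0,-0.3],[0,0,-0.35],[0,0,-0.4],[0,0,-0.411],[0,0,-0.411],[0,0,-0.411],[0,0,-0.411],[0,0,-0.411],[0,0,-0.411],[0,0,-0.411],[0,0,-0.411],[0,0,-0.411],[0,0,-0.411],[0,0,-0.411],[0,0,-0.411]], "grip": 0}}

```text
time: 2.77
ee_pos: [0.4563, -0.1034, 0.1425]
eef_rot: [0.999, -0.036, -0.001, -0.0]
ft_force: [0.1, 0.0, 0.4]
width: 0.0004
grip_force: 0.0
```

>>> {"name": "arm_command", "arguments": {"xyz": [[0,0,-0.03],[0,0,-0.057],[0,0,-0.057],[0.01,-0.001,-0.057],[0.02,-0.001,-0.057],[0.03,-0.002,-0.057],[0.04,-0.003,-0.057],[0.05,-0.004,-0.057],[0.06,-0.004,-0.057],[0.07,-0.005,-0.057],[0.08,-0.006,-0.057],[0.09,-0.006,-0.057],[0.1,-0.007,-0.057],[0.11,-0.008,-0.057],[0.11,-0.008,-0.057],[0.11,-0.008,-0.057]], "rot": [[0,0,0],[0,0,0],[0,0,0],[0,0,0],[0,0,0],[0,0,0],[0,0,0],[0,0,0],[0,0,0],[0,0,0],[0,0,0],[0,0,0],[0,0,0],[0,0,0],[0,0,0],[0,0,0]]}}

```text
time: 4.1
ee_pos: [0.5676, -0.1112, 0.0855]
eef_rot: [0.999, -0.036, 0.0, -0.0]
ft_force: [-0.5, 0.7, 1.2]
width: 0.0003
grip_force: 0.0
```

>>> {"name": "arm_command", "arguments": {"xyz": [[0.004,0,0],[0.008,-0.001,0],[0.01,-0.001,0],[0.012,-0.001,0],[0.012,-0.001,0]], "rot": [[0,0,0],[0,0,0],[0,0,0],[0,0,0],[0,0,0]]}}

```text
time: 4.52
ee_pos: [0.5779, -0.1124, 0.0854]
eef_rot: [0.999, -0.036, -0.001, 0.0]
ft_force: [-5.8, 0.7, 3.0]
width: 0.0002
grip_force: 3.1
```

>>> {"name": "arm_command", "arguments": {"xyz": [[0.002,0,0],[0.004,0,0],[0.004,0,0]], "rot": [[0,0,0],[0,0,0],[0,0,0]]}}

```text
time: 4.77
ee_pos: [0.5783, -0.1124, 0.0851]
eef_rot: [0.999, -0.036, -0.005, 0.0]
ft_force: [-24.8, 2.8, 17.1]
width: 0.0004
grip_force: 12.6
```

>>> {"name": "arm_command", "arguments": {"xyz": [[-0.015,0,0],[-0.03,0,0.02],[-0.06,0,0.05],[-0.09,0,0.09],[-0.12,0,0.13],[-0.15,0,0.16],[-0.16,0,0.16],[-0.16,0,0.16]], "rot": [[0,0,0],[0,0,0],[0,0,0],[0,0,0],[0,0,0],[0,0,0],[0,0,0],[0,0,0]]}}

```text
time: 5.43
ee_pos: [0.4217, -0.1134, 0.2497]
eef_rot: [0.999, -0.037, 0.003, 0.002]
ft_force: [0.9, -0.7, 1.0]
width: 0.0004
grip_force: 0.0
```

```bash
python3 - <<'E'
from h import *
np.set_printoptions(precision=4,suppress=True)
im=snap('top','top1')[140:275,215:480]
for l in['guard_pull','tagged_valve_pivot','tagged_lever_tip','plain_lever_1_tip']:
    for d in r.spot_point(l,'top')[:4]: print(l,round(d['conf'],2),w('top',d['at']),pix('top',w('top',d['at'])))
cv2.imwrite('pics/crop1.png',cv2.resize(im[:,:,::-1],None,fx=3,fy=3,interpolation=cv2.INTER_CUBIC))
snap('side','side1')
for l in['guard_pull','tagged_valve_pivot','tagged_lever_tip','plain_lever_1_tip']:
    for d in r.spot_point(l,'side')[:4]: print(l,round(d['conf'],2),w('side',d['at']))
E
```

```text
guard_pull 0.58 [ 0.5931 -0.1133  0.0987] [331.257  190.0129]
plain_lever_1_tip 0.53 [ 0.4738 -0.0132  0.0499] [293.0523 238.3045]
plain_lever_1_tip 0.37 [ 0.595  -0.1104  0.0988] [330.1206 189.2721]
guard_pull 0.69 [ 0.5934 -0.1075  0.093 ]
guard_pull 0.33 [ 0.5395 -0.1144  0.0444]
tagged_valve_pivot 0.49 [ 0.5367 -0.113   0.0454]
tagged_valve_pivot 0.28 [ 0.5194  0.14   -0.0012]
tagged_lever_tip 0.72 [ 0.5903 -0.1087  0.0918]
tagged_lever_tip 0.42 [ 0.4741 -0.1068  0.0513]
tagged_lever_tip 0.18 [ 0.5591 -0.1071 -0.0032]
plain_lever_1_tip 0.63 [ 0.4787 -0.0107  0.0516]
```

View pics/crop1.png

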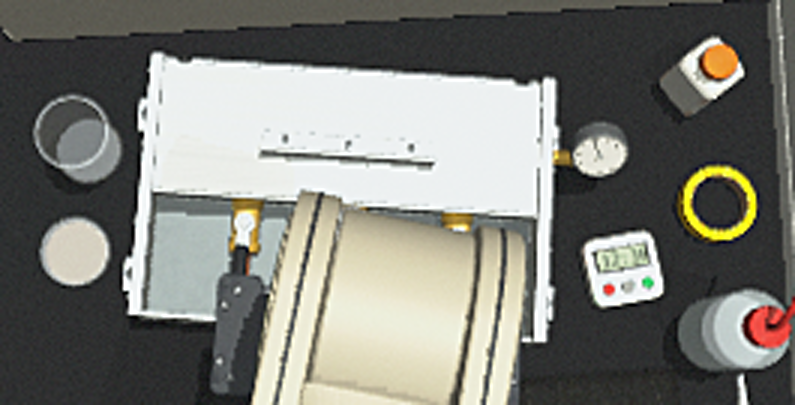

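>>> {"name": "arm_command", "arguments": {"xyz": [[-0.015,-0.035,0.01],[-0.03,-0.07,0.02],[-0.04,-0.105,0.03],[-0.055,-0.14,0.03],[-0.07,-0.175,0.03],[-0.08,-0.21,0.03],[-0.1,-0.245,0.03],[-0.11,-0.28,0.03],[-0.12,-0.3,0.03],[-0.12,-0.3,0.03],[-0.12,-0.3,0.03]], "rot": [[0,0,0],[0,0,0],[0,0,0],[0,0,0],[0,0,0],[0,0,0],[0,0,0],[0,0,0],[0,0,0],[0,0,0],[0,0,0]]}}

```text
time: 6.85
ee_pos: [0.3022, -0.4131, 0.2748]
eef_rot: [0.999, -0.037, -0.0, -0.001]
ft_force: [0.5, 0.7, 0.7]
width: 0.0003
grip_force: 0.0
```

```bash
python3 - <<'E'
from h import *
np.set_printoptions(precision=4,suppress=True)
im=snap('top','top2')[170:270,245:415]
for l in['guard_pull','tagged_valve_pivot','tagged_lever_tip','plain_lever_1_tip']:
    for d in r.spot_point(l,'top')[:4]: print(l,round(d['conf'],2),w('top',d['at']),pix('top',w('top',d['at'])))
cv2.imwrite('pics/crop2.png',cv2.resize(im[:,:,::-1],None,fx=4.5,fy=4.5,interpolation=cv2.INTER_CUBIC))
y=-.072;R=np.array([[np.cos(y),-np.sin(y)],[np.sin(y),np.cos(y)]])
for by in(-.103,-.008,.087):
    q=np.array([.557,-.111])+R@np.array([-.026,by]);print(q,(pix('top',np.r_[q,.056])-[245,170])*4.5)
E
```

```text
guard_pull 0.75 [ 0.5914 -0.1134  0.099 ] [331.3034 190.6325]
tagged_valve_pivot 0.54 [ 0.5339 -0.1144  0.052 ] [331.3605 215.3337]
tagged_lever_tip 0.7 [ 0.4664 -0.1129  0.052 ] [331.0309 240.8976]
plain_lever_1_tip 0.55 [ 0.4768 -0.0128  0.051 ] [292.8854 237.1451]
plain_lever_1_tip 0.31 [ 0.6124  0.1265 -0.0001] [244.6134 190.3668]
[ 0.5237 -0.2119] [555.5555 219.5716]
[ 0.5305 -0.1171] [393.5208 208.809 ]
[ 0.5373 -0.0224] [231.7719 198.0528]
```

View pics/crop2.png

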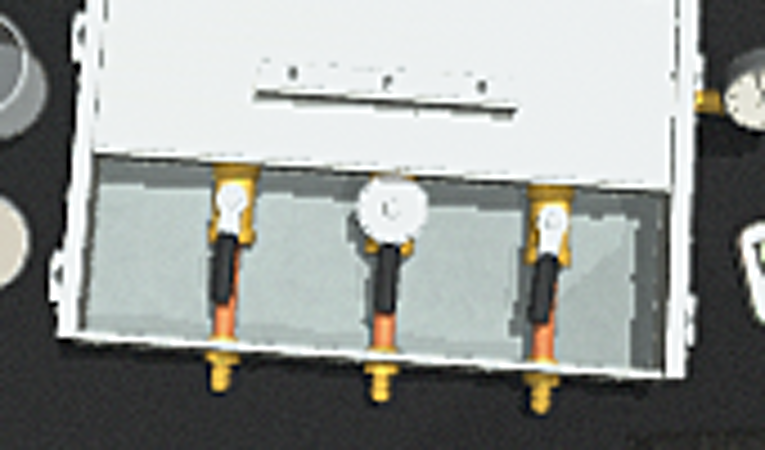

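The picture shows three levers. The disc tag is on the middle pivot at crop (392,208), which agrees with the model and the network. Its lever points to the front, with its tip near (384,315). I'll work out the finger path now.

```bash
python3 - <<'E'
from h import *
np.set_printoptions(precision=4,suppress=True)
y=-.072;R=np.array([[np.cos(y),-np.sin(y)],[np.sin(y),np.cos(y)]]);P=np.array([.5305,-.117])
s=P+R@[-.0625,-.034];print(s, s-r.read_state()['ee_pos'][:2])
for t in np.arange(0,1.71,.1):
    c=np.array([-.053*np.cos(t)-.0065*np.sin(t)-.0095,.053*np.sin(t)-.0065*np.cos(t)-.015])
    print(round(t,1),(P+R@c-s).round(4))
E
```

```text
[ 0.4657 -0.1464] [0.1621 0.2651]
0.0 [0.0009 0.0125]
0.1 [0.0009 0.0178]
0.2 [0.0014 0.0231]
0.3 [0.0025 0.0283]
0.4 [0.0041 0.0334]
0.5 [0.0061 0.0384]
0.6 [0.0087 0.043 ]
0.7 [0.0117 0.0475]
0.8 [0.0152 0.0515]
0.9 [0.019  0.0553]
1.0 [0.0232 0.0586]
1.1 [0.0277 0.0615]
1.2 [0.0324 0.0639]
1.3 [0.0374 0.0658]
1.4 [0.0425 0.0672]
1.5 [0.0478 0.0681]
1.6 [0.0531 0.0685]
1.7 [0.0585 0.0684]
```

>>> {"name": "arm_command", "arguments": {"xyz": [[0.02,0.033,0],[0.04,0.066,0],[0.06,0.099,0],[0.08,0.132,0],[0.1,0.165,0],[0.12,0.198,0],[0.14,0.231,0],[0.155,0.255,0],[0.163,0.266,-0.02],[0.163,0.266,-0.06],[0.163,0.266,-0.1],[0.163,0.266,-0.14],[0.163,0.266,-0.16],[0.163,0.266,-0.16],[0.163,0.266,-0.16]], "rot": [[0,0,0],[0,0,0],[0,0,0],[0,0,0],[0,0,0],[0,0,0],[0,0,0],[0,0,0],[0,0,0],[0,0,0],[0,0,0],[0,0,0],[0,0,0],[0,0,0],[0,0,0]]}}

```text
time: 8.35
ee_pos: [0.4656, -0.1458, 0.1157]
eef_rot: [0.999, -0.035, -0.001, -0.0]
ft_force: [0.5, -0.0, 0.3]
width: 0.0006
grip_force: 0.0
```

Position is as planned. Next I'll descend to z 0.048 and sweep the lever.

>>> {"name": "arm_command", "arguments": {"xyz": [[0,0,-0.03],[0,0,-0.055],[0,0,-0.068],[0,0,-0.068],[0.001,0.006,-0.068],[0.001,0.012,-0.068],[0.001,0.018,-0.068],[0.0015,0.023,-0.068],[0.0025,0.028,-0.068],[0.004,0.033,-0.068],[0.006,0.038,-0.068],[0.009,0.043,-0.068],[0.012,0.0475,-0.068],[0.015,0.0515,-0.068],[0.019,0.055,-0.068],[0.023,0.0585,-0.068],[0.023,0.0585,-0.068]], "rot": [[0,0,0],[0,0,0],[0,0,0],[0,0,0],[0,0,0],[0,0,0],[0,0,0],[0,0,0],[0,0,0],[0,0,0],[0,0,0],[0,0,0],[0,0,0],[0,0,0],[0,0,0],[0,0,0],[0,0,0]]}}

```text
time: 9.77
ee_pos: [0.4895, -0.0867, 0.0475]
eef_rot: [0.999, -0.035, 0.0, -0.0]
ft_force: [-0.3, 0.5, 0.8]
width: 0.0005
grip_force: 0.4
```

>>> {"name": "arm_command", "arguments": {"xyz": [[0.0045,0.003,0],[0.009,0.0055,0],[0.014,0.0075,0],[0.019,0.009,0],[0.024,0.01,0],[0.028,0.01,0],[0.03,0.01,0],[0.03,0.01,0]], "rot": [[0,0,0],[0,0,0],[0,0,0],[0,0,0],[0,0,0],[0,0,0],[0,0,0],[0,0,0]]}}

```text
time: 10.43
ee_pos: [0.517, -0.0772, 0.0473]
eef_rot: [0.999, -0.036, -0.003, -0.0]
ft_force: [-15.2, 4.5, 10.0]
width: 0.0005
grip_force: 7.7
```

>>> {"name": "arm_command", "arguments": {"xyz": [[0.002,0,0],[0.004,0,0],[0.004,0,0]], "rot": [[0,0,0],[0,0,0],[0,0,0]]}}

```text
time: 10.68
ee_pos: [0.5174, -0.0773, 0.0468]
eef_rot: [0.999, -0.036, -0.006, 0.0]
ft_force: [-31.8, 6.0, 24.5]
width: 0.0006
grip_force: 16.3
```

>>> {"name": "arm_command", "arguments": {"xyz": [[-0.01,0,0],[-0.02,0,0],[-0.02,0,0.03],[-0.02,0,0.07],[-0.02,0,0.11],[-0.02,-0.02,0.15],[-0.04,-0.05,0.19],[-0.06,-0.09,0.2],[-0.08,-0.13,0.2],[-0.11,-0.16,0.2],[-0.13,-0.19,0.2],[-0.15,-0.22,0.2],[-0.16,-0.25,0.2],[-0.18,-0.28,0.2],[-0.2,-0.31,0.2],[-0.21,-0.335,0.2],[-0.21,-0.335,0.2],[-0.21,-0.335,0.2]], "rot": [[0,0,0],[0,0,0],[0,0,0],[0,0,0],[0,0,0],[0,0,0],[0,0,0],[0,0,0],[0,0,0],[0,0,0],[0,0,0],[0,0,0],[0,0,0],[0,0,0],[0,0,0],[0,0,0],[0,0,0],[0,0,0]]}}

```text
time: 12.18
ee_pos: [0.3119, -0.4147, 0.2478]
eef_rot: [0.999, -0.038, 0.0, 0.001]
ft_force: [1.7, -0.5, -0.7]
width: 0.0003
grip_force: 0.0
```

```bash
python3 - <<'E'
from h import *
np.set_printoptions(precision=4,suppress=True)
im=snap('top','top3')[170:270,245:415]
for l in['guard_pull','tagged_valve_pivot','tagged_lever_tip','plain_lever_1_tip']:
    for d in r.spot_point(l,'top')[:3]: print(l,round(d['conf'],2),w('top',d['at']))
cv2.imwrite('pics/crop3.png',cv2.resize(im[:,:,::-1],None,fx=4.5,fy=4.5,interpolation=cv2.INTER_CUBIC))
E
```

```text
guard_pull 0.97 [ 0.593  -0.1107  0.1   ]
tagged_valve_pivot 0.93 [ 0.5314 -0.1131  0.0526]
tagged_lever_tip 0.53 [ 0.5354 -0.0559  0.0483]
tagged_lever_tip 0.36 [ 0.5927 -0.1123  0.1   ]
plain_lever_1_tip 0.58 [ 0.4734 -0.0131  0.0504]
plain_lever_1_tip 0.22 [ 0.6709 -0.4338  0.0031]
```

View pics/crop3.png

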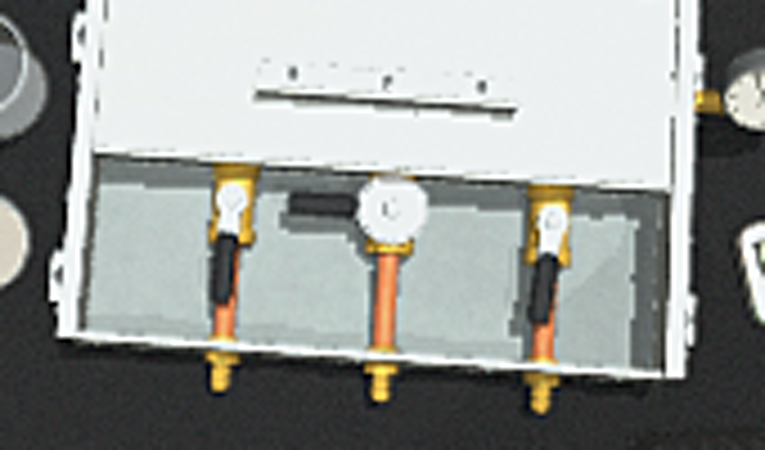

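The lever now lies crosswise at its stop, with its tip at crop (290,203). The plain levers are unmoved. Next I'll go behind the pull.

>>> {"name": "arm_command", "arguments": {"xyz": [[0.025,0.025,0],[0.05,0.05,0],[0.075,0.075,0],[0.1,0.1,0],[0.125,0.125,0],[0.15,0.15,0],[0.175,0.175,0],[0.2,0.2,0],[0.225,0.225,0],[0.25,0.25,0],[0.275,0.275,0],[0.295,0.29,0],[0.305,0.3,0],[0.305,0.3,0],[0.305,0.3,-0.04],[0.305,0.3,-0.08],[0.305,0.3,-0.11],[0.305,0.3,-0.12],[0.305,0.3,-0.12],[0.305,0.3,-0.12]], "rot": [[0,0,0],[0,0,0],[0,0,0],[0,0,0],[0,0,0],[0,0,0],[0,0,0],[0,0,0],[0,0,0],[0,0,0],[0,0,0],[0,0,0],[0,0,0],[0,0,0],[0,0,0],[0,0,0],[0,0,0],[0,0,0],[0,0,0],[0,0,0]]}}

```text
time: 14.1
ee_pos: [0.618, -0.1136, 0.1291]
eef_rot: [0.999, -0.036, 0.001, 0.0]
ft_force: [0.3, -0.5, 1.4]
width: 0.0002
grip_force: 0.0
```

>>> {"name": "arm_command", "arguments": {"xyz": [[0,0,-0.025],[0,0,-0.043],[0,0,-0.043],[-0.01,0.001,-0.043],[-0.02,0.001,-0.043],[-0.03,0.002,-0.043],[-0.04,0.003,-0.043],[-0.05,0.004,-0.043],[-0.06,0.004,-0.043],[-0.07,0.005,-0.043],[-0.08,0.006,-0.043],[-0.09,0.006,-0.043],[-0.1,0.007,-0.043],[-0.11,0.008,-0.043],[-0.115,0.008,-0.043],[-0.115,0.008,-0.043]], "rot": [[0,0,0],[0,0,0],[0,0,0],[0,0,0],[0,0,0],[0,0,0],[0,0,0],[0,0,0],[0,0,0],[0,0,0],[0,0,0],[0,0,0],[0,0,0],[0,0,0],[0,0,0],[0,0,0]]}}

```text
time: 15.43
ee_pos: [0.5029, -0.1053, 0.0862]
eef_rot: [0.999, -0.036, 0.001, 0.001]
ft_force: [0.6, -0.1, -0.1]
width: 0.0006
grip_force: 0.0
```

>>> {"name": "arm_command", "arguments": {"xyz": [[-0.003,0,0],[-0.006,0,0],[-0.009,0.001,0],[-0.009,0.001,0]], "rot": [[0,0,0],[0,0,0],[0,0,0],[0,0,0]]}}

```text
time: 15.77
ee_pos: [0.4976, -0.1048, 0.0858]
eef_rot: [0.999, -0.036, 0.005, 0.001]
ft_force: [17.0, -3.8, -7.1]
width: 0.0005
grip_force: 8.6
```

>>> {"name": "arm_command", "arguments": {"xyz": [[-0.002,0,0],[-0.004,0,0],[-0.004,0,0]], "rot": [[0,0,0],[0,0,0],[0,0,0]]}}

```text
time: 16.02
ee_pos: [0.4973, -0.1048, 0.0862]
eef_rot: [0.999, -0.036, 0.008, 0.0]
ft_force: [36.6, -6.2, -23.8]
width: 0.0005
grip_force: 17.9
```

>>> {"name": "arm_command", "arguments": {"xyz": [[0.01,0,0],[0.02,0,0],[0.02,0,0.03],[0.02,0,0.07],[0.01,-0.01,0.11],[0,-0.03,0.15],[-0.02,-0.06,0.16],[-0.04,-0.09,0.16],[-0.06,-0.12,0.16],[-0.08,-0.15,0.16],[-0.1,-0.18,0.16],[-0.13,-0.21,0.16],[-0.15,-0.24,0.16],[-0.17,-0.27,0.16],[-0.19,-0.3,0.16],[-0.19,-0.3,0.16],[-0.19,-0.3,0.16]], "rot": [[0,0,0],[0,0,0],[0,0,0],[0,0,0],[0,0,0],[0,0,0],[0,0,0],[0,0,0],[0,0,0],[0,0,0],[0,0,0],[0,0,0],[0,0,0],[0,0,0],[0,0,0],[0,0,0],[0,0,0]]}}

```text
time: 17.43
ee_pos: [0.2981, -0.4051, 0.2439]
eef_rot: [0.999, -0.038, -0.001, -0.001]
ft_force: [0.7, 0.6, 0.8]
width: 0.0004
grip_force: 0.0
```

```bash
python3 - <<'E'
from h import *
im=snap('top','top4')[140:275,215:480]
cv2.imwrite('pics/crop4.png',cv2.resize(im[:,:,::-1],None,fx=3,fy=3,interpolation=cv2.INTER_CUBIC))
a=cv2.imread('pics/top0.png')[150:265,220:480].astype(int);b=cv2.imread('pics/top4.png')[150:265,220:480].astype(int)
d=abs(a-b).max(2)>60; print(d.sum(),np.argwhere(d)[:20].tolist())
for x in r.spot_point('guard_pull','top')[:1]: print(w('top',x['at']))
E
```

```text
132 [[75, 87], [78, 129], [79, 79], [80, 128], [81, 82], [81, 83], [81, 84], [81, 85], [81, 86], [81, 87], [82, 77], [82, 82], [82, 83], [82, 84], [82, 97], [82, 98], [82, 99], [82, 100], [82, 101], [82, 102]]
[ 0.48582704 -0.10507097  0.09773676]
```

View pics/crop4.png

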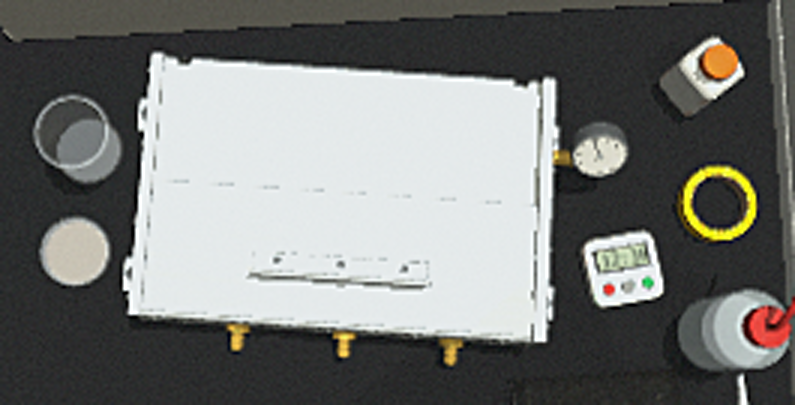

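```bash
python3 - <<'E'
from h import *
g=lambda n:cv2.imread(f'pics/{n}.png',0).astype(np.float32)
a,b=g('top0'),g('top4')
for n,(y0,y1,x0,x1) in dict(pull=(218,242,290,366),nozz=(246,262,285,372),rear=(155,175,262,402),gauge=(175,205,402,430),timer=(214,246,405,440)).items():
    A,B=a[y0:y1,x0:x1],b[y0:y1,x0:x1]; print(n,cv2.phaseCorrelate(A,B,cv2.createHanningWindow(A.shape[::-1],cv2.CV_32F)))
# dark line row centroid along pull
for n,i in(('0',a),('4',b)):
    print(n,[round(float((np.arange(226,240)*(k:=255-i[226:240,x:x+10].mean(1)-(255-i[226:240,x:x+10].mean(1)).min())).sum()/k.sum()),2) for x in(300,315,330,345)])
E
```

```text
pull ((0.03739674388932457, 0.16055187350228017), 0.7234126059959333)
nozz ((-0.04898963347243779, 0.059563716277733825), 0.9974260265628497)
rear ((0.052359867413386496, 0.0418236599127475), 0.9350509156783422)
gauge ((0.035364404750959366, -0.010667781908871632), 0.9921099386612574)
timer ((0.017562115354671448, -0.02323396942473721), 1.0017811963852081)
0 [231.23, 232.24, 232.82, 232.96]
4 [231.37, 232.59, 232.98, 233.04]
```

The pull is back at its starting place, if anything about 0.4 mm further forward, and it rests against its stop. The loose things have not moved.

```bash
python3 -c "
from bench import r
print(r.close_job())"
```

```text
the job is handed in; nothing more can be done
None
```

The tagged (middle) valve is shut at its stop, the guard is fully home over the levers, the plain levers and the loose things showed no movement in the pictures, and the job was handed in at about 17.7 s of the 51 s allowed.

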